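Walk the lock bar to its outline

TASK

Walk the lock bar (the square steel tube with a round hinge barrel at one end) across the set-out board into the outline drawn there, always flat on the board, never carried or dragged bodily: first swing its barrel end round its plain end, which stays where it is, onto the round end of the outline; then swing the plain end round the barrel, which now stays there, until the bar lies in its outline. Let go of it, and leave the short tube offcut and the small parts drawer alone.

Things in the scene. Friction and masses are not known exactly. Their poses are not given: they have to be found in the camera images.
- bar_barrel (a point): Centre of the hinge barrel of the lock bar, half-way up (12.5 mm above the bar's underside). The bar is a loose square steel tube, 25 mm wide and high, 0.3 to 0.65 kg, 209 mm long over all, lying flat on the board. The barrel, an upright round boss 34 mm across and 25 mm high with a dark hole on top, forms this end. Axes: x from the plain end to the barrel; z up.
- bar_plain (a point): Point on the lock bar's centre line near its other, plain square end (closed by a black plug), half-way up; 180 mm from the barrel's centre; the tube reaches 12 mm beyond this point. Same axes as the barrel point. A gripper can pinch the tube's 25 mm width from above anywhere between this point and 30 mm short of the barrel's centre.
- outline_barrel (a point): Where the barrel's centre belongs: centre of the round end of the bar's outline, a thin black line drawn on the plywood set-out board, 12.5 mm above its top. The fixed board, 360 by 520 mm and 4 mm thick, lies on the bench (its top is at height 4 mm); bar, offcut and drawer stand on it. The bar's plain-end point starts about one bar length (180 mm, within 15 mm) from here. Board's axes.
- outline_plain (a point): Where the lock bar's plain-end point belongs: on the outline's centre line, 180 mm from the centre of its round end and 16 mm inside its square end, 12.5 mm above the board's top. Axes: those of the board.
- offcut_center (a point): Centre of a loose bystander: a short offcut of the same square steel tube, 110 mm long, 25 mm wide and high, without a barrel. Axes: x along it, z up. Must stay where it is.
- drawer_center (a point): Centre of a loose bystander: a small open grey steel parts drawer, 80 by 100 mm and 50 mm high, with a blue tag and some nuts in it. This point is half-way up, 25 mm above its underside. Must stay where it is.
There are look-alikes about, which are no part of the job. Leave any green or turquoise look-alike of the part that bears bar_barrel alone.

How it is judged:
On the way:
1. the barrel lies on the round end of the outline while the plain end is still where it started (horizontal distance between bar_barrel and outline_barrel below 0.02 m and distance of bar_plain from where it was at the start of the episode below 0.04 m), for 0.2 s.
At the end, for the whole second after the job is handed in: The lock bar lies flat on the board in its outline, released: the barrel's centre within 20 mm of the centre of the outline's round end and the plain-end point within 20 mm of its place (horizontal distance between bar_barrel and outline_barrel below 0.02 m and horizontal distance between bar_plain and outline_plain below 0.02 m and angle between bar_barrel's own z axis and vertical below 0.1 rad and height (world z) of each of bar_barrel, bar_plain below 0.025 m); the robot touches nothing.
It fails at once if the bar is lifted off the board (an end more than about 30 mm up) (height (world z) of any of bar_barrel, bar_plain above 0.05 m).
It fails at once if the bar is dragged bodily: its plain end has left its start by over 40 mm while the barrel is over 40 mm away from the outline's round end (distance of bar_plain from where it was at the start of the episode above 0.04 m and horizontal distance between bar_barrel and outline_barrel above 0.04 m).
It fails at once if the offcut or the parts drawer is moved by more than 25 mm (distance of any of offcut_center, drawer_center from where it was at the start of the episode above 0.025 m).
It also fails if it takes over 64 s, if anything falls off the work surface, if the arm or the gripper's body presses on something with over 40 N, if the wrist force passes 120 N, or if a joint passes its speed limit or range.

ROBOT

A 7-joint arm with a two-finger parallel gripper is mounted at the origin on the work surface. World frame = base frame: x ahead of the robot, y to its left, z up, the work surface at z = 0. Lengths are in m, angles in rad, forces in N, time in s.
With the tool pointing down it reaches from about 0.4 to 0.9 m from the base axis. Payload 5.6 kg.
Tool frame: the origin (TCP) lies midway between the tips of the shut fingers; the grasp point (between the pads) lies 19 mm behind it; z points along the fingers, x is the direction in which the jaws open and shut, and the axes are right-handed (so a half turn about z gives the same grasp; the last joint's range is limited). The gripper opens to 92 mm and grips with 3 to 60 N. Pads are 20 mm wide; open, the fingers measure 128 mm over their backs; the gripper's body (75 mm by 189 mm) begins 69 mm behind the grasp point.
Start: joints at [1.201, 0.468, -0.012, 1.603, 0.006, 1.071, -0.056], TCP at [0.209, -0.616, 0.215] pointing down, gripper open.
Joint ranges: [-2.53, 2.53], [-0.31, 2.02], [-1.57, 1.55], [0.28, 2.44], [-1.29, 4.43], [0.15, 1.84], [-2.92, 2.92]. Speed limits (rad/s): [2.57, 2.57, 3.14, 3.14, 3.14, 3.14, 3.14].

INTERFACE

Orientations are given as a 3x3 rotation matrix whose columns are the frame's x, y, z axes.
In Python, from rig import ctrl gives the robot as it stands. The module is installed in compiled form; this text tells all that it offers.
- The arm moves only by the shell command python3 -m jog 'ROWS' [FORCE]. ROWS is JSON, a list of rows, each an object with "grip": the opening, from 0 (shut) to 1 (fully open); "slide": the shift along the tool's x, y, z in m, a list of three; "dr": the turn, a rotation vector about the tool's x, y, z in degrees, a list of three. In form: [{"grip": grip, "slide": [tx, ty, tz], "dr": [ax, ay, az]}, ...]. A call has 1 to 8 rows; each row is the pose to reach, as a shift and turn from the pose measured when the call began, along the tool's axes at that moment; what a row does not reach only later rows make up. A row lasts 1/12 s, in which the tool goes at most 41.7 mm and 7.16 degrees, less where a joint would pass 70% of its speed; a pose out of reach is approached as far as the arm can. A call with a gripper value outside its range is refused whole. The fingers move at their own pace and stop on an object; FORCE is the grip in N (left out, the last holds). Time passes only in rows, so rows that repeat a pose let the fingers close. It gives the time, the measured TCP pose, the force and the opening at its end, in the units of the state.
- ctrl.read_state(): the state, without advancing time (a new reading comes with each control period).
- ctrl.snapshot(name): name is "scene" or "side" or "wrist"; returns (picture, depth): 420x560x3 uint8, blue, green, red; 420x560 float32, m along the optical axis (not along the pixel's ray), 0 where there is no reading.
- ctrl.camera_info(name): a dict with "mtx" (3x3 intrinsics, pixels), "pose" (4x4, takes a point from camera to world coordinates); the wrist camera has in their place "mount" (4x4, takes a point from camera to tool coordinates, whose origin is the TCP and whose axes are the tool frame's). Camera axes: x right, y down, z forward; pixel columns grow to the right and rows downward; lengths in m; the calibration is good to about 2 mm. The wrist camera is an equidistant fisheye: a pixel r from the principal point sees the ray r / f radians off the axis. A picture is of the moment at which its call begins: read the wrist's pose just before it. camera_info takes no time and is no camera call.
- ctrl.sign_off(): hands the job in, once; it reports no verdict.
Trained networks look in the newest picture that a camera, given by its name, has taken for a name from the list of things; names that differ only in an ending like _2 or _b are one class to them, and where a whole thing is asked for, a point or a joint stands for the part that bears it (a point fixed in the world has none). Each returns a list of dicts, best first, with "conf" (0 to 1); they miss things now and then, are a little off and sometimes report something else, mostly with a low value. They report only what shows in the picture. A call takes as long as a camera call. They do not tell look-alikes from the thing itself.
- ctrl.silhouettes(name, camera): "pixels" (420x560 bool, what is visible of it).
- ctrl.landmark_of(name, camera): "centre" ([x, y, z] in m, in world coordinates, good to about 4 mm: a listed point, or the origin of a listed thing).
The state is a dict: "clock": time; "q": joint angles; "dq": joint speeds; "joint_efforts": joint torques, N m; "ee_pos": TCP position; "tool_rot": TCP orientation; "contact_force": force on the tool from outside, world axes, zero at the start; "torque": the same for the moment, N m; "gripper_width": finger opening in m.
Only numpy, scipy, OpenCV 4.12 (cv2) and the standard library are available. Lean on these libraries where they do the work, as an engineer would, in place of code of your own. Each camera call takes 0.05 s, during which the arm holds its last target.

## Working session

There is one attempt and no reset: what is moved stays moved. The work goes in short steps, Python scripts to look and compute and a shell command to move; the robot and the scene stay as the last step left them, time stands still between calls to the robot, and variables do not carry over. Pictures are saved under pics/ and viewed, and the job is handed in when it is done.

```bash
mkdir -p pics; python3 - <<'E'
from rig import ctrl
import cv2
s=ctrl.read_state();print(s['clock'],s['ee_pos'],s['tool_rot'],s['gripper_width'])
for n in ['scene','side']:
    im,d=ctrl.snapshot(n);cv2.imwrite(f'pics/{n}0.png',im)
    ci=ctrl.camera_info(n);print(ci)
    for t in ['bar_barrel','bar_plain','outline_barrel','outline_plain','offcut_center','drawer_center']:
        print(n,t,[(round(r['conf'],2),[round(float(v),4) for v in r['centre']]) for r in ctrl.landmark_of(t,n)])
print(ctrl.camera_info('wrist'));print(ctrl.read_state()['clock'])
E
```

```text
0.0 [ 0.20840127 -0.61506497  0.21361335] [[ 3.20963813e-01 -9.47091188e-01 -7.15974528e-04]
 [-9.47089707e-01 -3.20964582e-01  1.68045142e-03]
 [-1.82134320e-03  1.38728010e-04 -9.99998332e-01]] 0.09207621866893931
{'mtx': array([[498.0669553 ,   0.        , 283.55342638],
       [  0.        , 498.0669553 , 209.1995043 ],
       [  0.        ,   0.        ,   1.        ]]), 'pose': array([[ 0.64832038,  0.47492373, -0.59508666,  1.25493378],
       [ 0.76121183, -0.42013633,  0.49400609, -0.71134834],
       [-0.01540231, -0.77326122, -0.63390051,  0.86032226],
       [ 0.        ,  0.        ,  0.        ,  1.        ]])}
scene bar_barrel [(0.84, [0.5562, -0.2327, 0.0147]), (0.66, [0.4622, 0.4896, 0.015]), (0.58, [0.3736, -0.3725, 0.0154])]
scene bar_plain [(0.78, [0.2329, -0.4834, 0.0129]), (0.64, [0.4512, 0.3098, 0.0133])]
scene outline_barrel [(0.91, [0.6234, 0.0153, 0.0145])]
scene outline_plain [(0.66, [0.5141, 0.1518, 0.0088])]
scene offcut_center [(0.84, [0.3844, -0.2004, 0.0166]), (0.58, [0.7209, 0.1523, 0.0295]), (0.5, [0.5529, -0.2339, 0.0109])]
scene drawer_center [(0.8
[... 714 characters left out ...]
8, 0.0114, 0.0172])]
side outline_plain [(0.59, [0.512, 0.1545, 0.0182])]
side offcut_center [(0.68, [0.3801, -0.1994, 0.0153])]
side drawer_center [(0.61, [0.7179, 0.1498, 0.0309])]
{'mtx': array([[325.1922621 ,   0.        , 279.16325441],
       [  0.        , 325.1922621 , 208.44508273],
       [  0.        ,   0.        ,   1.        ]]), 'mount': array([[ 9.99999992e-01,  1.91400802e-05,  1.22842144e-04,
        -1.97684811e-04],
       [-4.79904308e-05,  9.70924126e-01,  2.39387427e-01,
        -6.67144177e-02],
       [-1.14688507e-04, -2.39387431e-01,  9.70924119e-01,
        -1.70192020e-01],
       [ 0.00000000e+00,  0.00000000e+00,  0.00000000e+00,
         1.00000000e+00]])}
0.7
```

View pics/scene0.png

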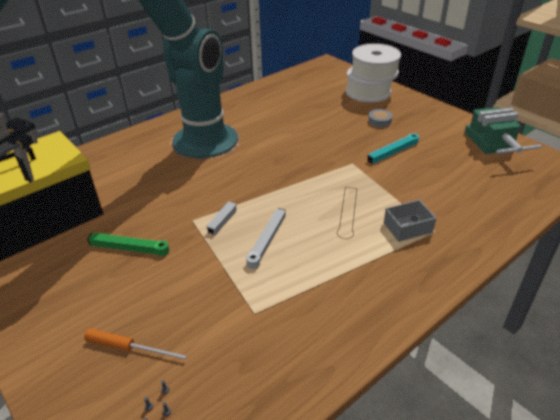

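View pics/side0.png

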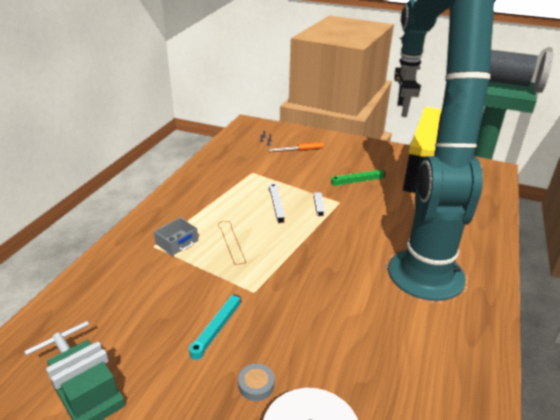

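Candidates, as scene pixels:
- The grey steel bar lies on the board, with its barrel at (253,260) and plain end at (282,213).
- The green bar is at (128,244) and the turquoise bar at (394,149). Both are look-alikes.
- The short offcut without a barrel is at (222,218).

I choose the grey bar and check it in a close crop.

```bash
cat > h.py <<'E'
import numpy as np
from rig import ctrl
from scipy.spatial.transform import Rotation as R
def goal(x,y,z,yaw):
    """needed slide & dr; yaw=world deg of tool x, tool down"""
    s=ctrl.read_state();p=np.array(s['ee_pos']);T=np.array(s['tool_rot'])
    a=np.radians(yaw);X=np.array([np.cos(a),np.sin(a),0]);Z=np.array([0,0,-1.]);G=np.column_stack([X,np.cross(Z,X),Z])
    print('t',round(s['clock'],2),'p',np.round(p,4),'yaw',round(float(np.degrees(np.arctan2(T[1,0],T[0,0]))),2),'w',round(float(s['gripper_width']),4),'F',np.round(s['contact_force'],1))
    print('slide',np.round(T.T@(np.array([x,y,z])-p),4),'dr',np.round(R.from_matrix(T.T@G).as_rotvec(degrees=True),2))
E
python3 - <<'E'
import cv2,numpy as np
a=cv2.imread('pics/scene0.png')[160:300,190:440];cv2.imwrite('pics/crop0.png',cv2.resize(a,None,fx=3.2,fy=3.2,interpolation=cv2.INTER_CUBIC))
from h import *
goal(.470,-.079,.15,-150.3)
E
```

```text
t 0.7 p [ 0.2086 -0.6156  0.2146] yaw -71.28 w 0.092 F [ 0.1 -0.3 -0.5]
slide [-0.4244 -0.4198  0.0646] dr [-0.   -0.   79.02]
```

View pics/crop0.png

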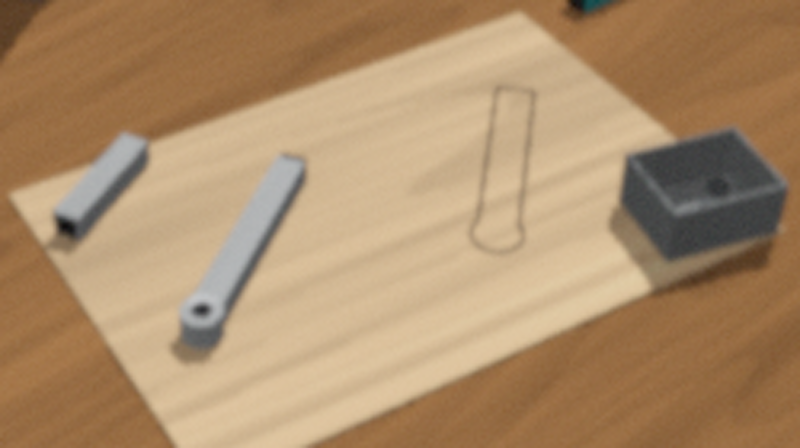

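The crop shows the grey steel bar with its dark-holed barrel at crop (202,312) and plain end at (292,165). The outline's round end is at (497,240) and its square end at (515,92). The offcut is on the left and the drawer on the right, so the choice holds. I move above the plain end.

```bash
python3 -m jog '[{"grip":1,"slide":[-0.424,-0.42,0.02],"dr":[0,0,79]},{"grip":0.7,"slide":[-0.424,-0.42,0.02],"dr":[0,0,79]},{"grip":0.7,"slide":[-0.424,-0.42,0.02],"dr":[0,0,79]},{"grip":0.7,"slide":[-0.424,-0.42,0.02],"dr":[0,0,79]},{"grip":0.7,"slide":[-0.424,-0.42,0.02],"dr":[0,0,79]},{"grip":0.7,"slide":[-0.424,-0.42,0.02],"dr":[0,0,79]},{"grip":0.7,"slide":[-0.424,-0.42,0.02],"dr":[0,0,79]},{"grip":0.7,"slide":[-0.424,-0.42,0.02],"dr":[0,0,79]}]'
python3 -c "
from h import *
goal(.470,-.079,.18,-150.3)"
```

```text
clock: 1.37
ee_pos: [0.3484, -0.3301, 0.2043]
tool_rot: [[-0.586, -0.81, 0.001], [-0.81, 0.586, -0.0], [0.0, -0.001, -1.0]]
contact_force: [0.7, -0.2, 0.1]
gripper_width: 0.0642
t 1.37 p [ 0.3484 -0.3301  0.2043] yaw -125.88 w 0.0642 F [ 0.7 -0.2  0.1]
slide [-0.2747  0.0487  0.0243] dr [-5.000e-02  1.000e-02  2.442e+01]
```

```bash
python3 -m jog '[{"grip":0.7,"slide":[-0.275,0.049,0.024],"dr":[0,0,24.4]},{"grip":0.7,"slide":[-0.275,0.049,0.024],"dr":[0,0,24.4]},{"grip":0.7,"slide":[-0.275,0.049,0.024],"dr":[0,0,24.4]},{"grip":0.7,"slide":[-0.275,0.049,0.024],"dr":[0,0,24.4]},{"grip":0.7,"slide":[-0.275,0.049,0.024],"dr":[0,0,24.4]},{"grip":0.7,"slide":[-0.275,0.049,0.024],"dr":[0,0,24.4]},{"grip":0.7,"slide":[-0.275,0.049,0.024],"dr":[0,0,24.4]},{"grip":0.7,"slide":[-0.275,0.049,0.024],"dr":[0,0,24.4]}]'
cat >> h.py <<'E'
def lm(cam,*names):
    im,d=ctrl.snapshot(cam)
    for t in names:
        print(cam,t,[(round(float(r['conf']),2),[round(float(v),4) for v in r['centre']]) for r in ctrl.landmark_of(t,cam)])
    return im
E
python3 - <<'E'
from h import *
import cv2
im=lm('wrist','bar_barrel','bar_plain','outline_barrel','outline_plain')
cv2.imwrite('pics/w1.png',im)
goal(.470,-.079,.009,-150.3)
E
```

```text
clock: 2.03
ee_pos: [0.4718, -0.0726, 0.1804]
tool_rot: [[-0.865, -0.502, 0.002], [-0.502, 0.865, 0.002], [-0.003, 0.0, -1.0]]
contact_force: [0.5, -0.4, -0.1]
gripper_width: 0.0643
wrist bar_barrel [(0.96, [0.5594, -0.2325, 0.0141]), (0.88, [0.3743, -0.3694, 0.0128])]
wrist bar_plain [(0.33, [0.7207, 0.1471, 0.0275])]
wrist outline_barrel [(0.96, [0.6266, 0.0108, 0.0158]), (0.16, [0.7185, 0.1491, 0.0294])]
wrist outline_plain []
t 2.28 p [ 0.4695 -0.0798  0.1804] yaw -150.37 w 0.0645 F [-1.1 -0.1  0.2]
slide [-0.0009  0.0007  0.1714] dr [-0.07 -0.01 -0.07]
```

View pics/w1.png

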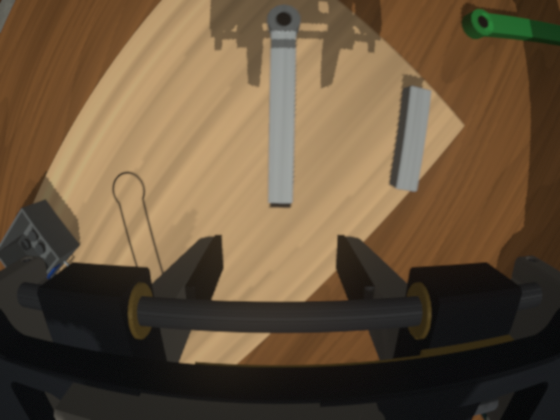

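The wrist view shows the bar with its barrel hole at (284,18) and its plug end at (281,205). The round end of the outline is at (128,186). I turn these pixels into positions.

```bash
cat >> h.py <<'E'
def wpix(u,v,z):
    s=ctrl.read_state();ci=ctrl.camera_info('wrist');K=ci['mtx'];M=np.array(ci['mount'])
    T=np.eye(4);T[:3,:3]=s['tool_rot'];T[:3,3]=s['ee_pos'];W=T@M
    d=np.array([u-K[0,2],v-K[1,2]])/K[0,0];r=np.linalg.norm(d)
    ray=W[:3,:3]@np.array([*(d/r*np.sin(r)),np.cos(r)]);o=W[:3,3]
    return o+ray*(z-o[2])/ray[2]
E
python3 - <<'E'
from h import *
B=wpix(284,18,.029);E=wpix(281,203,.029)
print(B,E); d=B-E;print(np.linalg.norm(d),np.degrees(np.arctan2(d[1],d[0]))); print('plain',E+d/np.linalg.norm(d)*.012, 'outl',wpix(128.5,186,.004))
E
```

```text
[ 0.55520607 -0.24066313  0.029     ] [ 0.46437469 -0.07506153  0.029     ]
0.1888762289015227 -61.25552168244232
plain [ 0.47014554 -0.08558281  0.029     ] outl [ 6.25849953e-01 -5.90322454e-04  4.00000000e-03]
```

```bash
python3 -m jog '[{"grip":0.7,"slide":[-0.001,-0.001,0.04],"dr":[0,0,0]},{"grip":0.7,"slide":[-0.001,-0.001,0.08],"dr":[0,0,0]},{"grip":0.7,"slide":[-0.001,-0.001,0.12],"dr":[0,0,0]},{"grip":0.7,"slide":[-0.001,-0.001,0.15],"dr":[0,0,0]},{"grip":0.7,"slide":[-0.001,-0.001,0.165],"dr":[0,0,0]},{"grip":0.7,"slide":[-0.001,-0.001,0.17],"dr":[0,0,0]},{"grip":0.7,"slide":[-0.001,-0.001,0.17],"dr":[0,0,0]},{"grip":0.7,"slide":[-0.001,-0.001,0.17],"dr":[0,0,0]}]'
python3 - <<'E'
from h import *
import cv2
im,_=ctrl.snapshot('wrist');cv2.imwrite('pics/w2.png',im)
goal(.471,-.081,.009,-150.7)
E
```

```text
clock: 2.95
ee_pos: [0.4713, -0.0815, 0.0111]
tool_rot: [[-0.87, -0.493, 0.001], [-0.493, 0.87, -0.002], [-0.0, -0.002, -1.0]]
contact_force: [0.4, -0.0, -0.0]
gripper_width: 0.0641
t 3.0 p [ 0.4718 -0.0813  0.0116] yaw -150.44 w 0.0644 F [ 0.8 -0.4  0.2]
slide [0.0006 0.0007 0.0026] dr [-0.16  0.08  0.26]
```

View pics/w2.png

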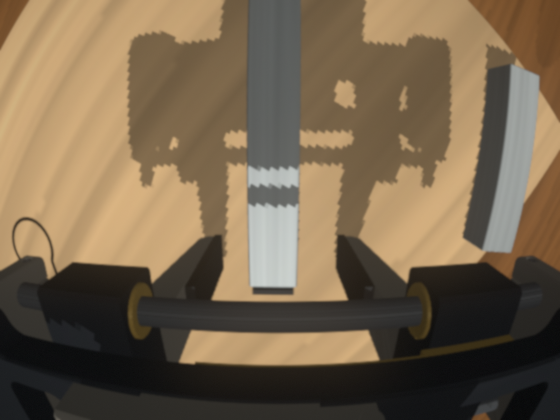

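The bar sits between the fingers, about 3 mm toward -x (bar centre at column 273, finger centre at 280). I shift by that much, then close.

```bash
python3 -m jog '[{"grip":0.7,"slide":[-0.003,0,0.002],"dr":[0,0,0]},{"grip":0.5,"slide":[-0.003,0,0.002],"dr":[0,0,0]},{"grip":0.1,"slide":[-0.003,0,0.002],"dr":[0,0,0]},{"grip":0.1,"slide":[-0.003,0,0.002],"dr":[0,0,0]},{"grip":0.1,"slide":[-0.003,0,0.002],"dr":[0,0,0]},{"grip":0.1,"slide":[-0.003,0,0.002],"dr":[0,0,0]},{"grip":0.1,"slide":[-0.003,0,0.002],"dr":[0,0,0]},{"grip":0.1,"slide":[-0.003,0,0.002],"dr":[0,0,0]}]' 50
python3 - <<'E'
from h import *
lm('scene','bar_barrel','bar_plain','outline_barrel')
lm('side','bar_barrel','bar_plain','outline_barrel')
goal(.471,-.081,.011,-59.4)
E
```

```text
clock: 3.67
ee_pos: [0.4743, -0.0799, 0.0096]
tool_rot: [[-0.87, -0.493, 0.002], [-0.493, 0.87, -0.002], [-0.001, -0.003, -1.0]]
contact_force: [-0.4, 0.3, 1.0]
gripper_width: 0.0247
scene bar_barrel [(0.9, [0.3722, -0.3784, 0.0145]), (0.83, [0.5555, -0.234, 0.0136]), (0.71, [0.4607, 0.4894, 0.0135])]
scene bar_plain [(0.95, [0.4504, 0.3116, 0.0104]), (0.9, [0.4701, -0.0758, 0.0161]), (0.68, [0.2331, -0.4847, 0.0142])]
scene outline_barrel [(0.67, [0.6265, 0.0136, 0.0168])]
side bar_barrel [(0.94, [0.371, -0.3741, 0.0105]), (0.89, [0.4629, 0.4934, 0.0152])]
side bar_plain [(0.82, [0.2349, -0.4843, 0.0153]), (0.76, [0.4491, 0.3126, 0.013]), (0.5, [0.4705, -0.0761, 0.0153])]
side outline_barrel [(0.86, [0.6259, 0.0098, 0.0196])]
t 4.07 p [ 0.4743 -0.0799  0.0096] yaw -150.45 w 0.0244 F [-1.2 -0.3  2.7]
slide [ 0.0034  0.0006 -0.0014] dr [-1.700e-01 -7.000e-02 -9.105e+01]
```

Gripped. The bar axis is at about -60.5° and the barrel is 175 mm from the TCP. I swing the barrel end about +91.5° by turning the tool where it is.

```bash
python3 -m jog '[{"grip":0.1,"slide":[0,0,0],"dr":[0,0,-4]},{"grip":0.1,"slide":[0,0,0],"dr":[0,0,-10]},{"grip":0.1,"slide":[0,0,0],"dr":[0,0,-16]},{"grip":0.1,"slide":[0,0,0],"dr":[0,0,-22]},{"grip":0.1,"slide":[0,0,0],"dr":[0,0,-28]},{"grip":0.1,"slide":[0,0,0],"dr":[0,0,-34]},{"grip":0.1,"slide":[0,0,0],"dr":[0,0,-40]},{"grip":0.1,"slide":[0,0,0],"dr":[0,0,-45]}]'
python3 - <<'E'
from h import *
goal(.476,-.079,.0105,-58.8)
E
```

```text
clock: 4.73
ee_pos: [0.4745, -0.0806, 0.0096]
tool_rot: [[-0.263, -0.965, 0.003], [-0.965, 0.263, -0.002], [0.001, -0.003, -1.0]]
contact_force: [-0.5, -2.2, 1.1]
gripper_width: 0.0245
t 4.73 p [ 0.4745 -0.0806  0.0096] yaw -105.23 w 0.0245 F [-0.5 -2.2  1.1]
slide [-0.002  -0.001  -0.0009] dr [ -0.14  -0.16 -46.43]
```

```bash
python3 -m jog '[{"grip":0.1,"slide":[0,0,0],"dr":[0,0,-6]},{"grip":0.1,"slide":[0,0,0],"dr":[0,0,-12]},{"grip":0.1,"slide":[-0.001,-0.001,0],"dr":[0,0,-18]},{"grip":0.1,"slide":[-0.002,-0.001,0],"dr":[0,0,-24]},{"grip":0.1,"slide":[-0.002,-0.001,0],"dr":[0,0,-30]},{"grip":0.1,"slide":[-0.002,-0.001,0],"dr":[0,0,-36]},{"grip":0.1,"slide":[-0.002,-0.001,0],"dr":[0,0,-42]},{"grip":0.1,"slide":[-0.002,-0.001,0],"dr":[0,0,-46.4]}]'
python3 - <<'E'
from h import *
import cv2
im=lm('scene','bar_barrel','bar_plain','outline_barrel');cv2.imwrite('pics/s2.png',cv2.resize(im[140:310,180:450],None,fx=2.9,fy=2.9))
im=lm('wrist','bar_barrel','outline_barrel');cv2.imwrite('pics/w3.png',im)
goal(.476,-.079,.0105,-58.8)
E
```

```text
clock: 5.4
ee_pos: [0.4768, -0.0795, 0.0097]
tool_rot: [[0.521, -0.854, 0.004], [-0.854, -0.521, -0.002], [0.004, -0.002, -1.0]]
contact_force: [1.9, -1.3, 0.2]
gripper_width: 0.0245
scene bar_barrel [(0.69, [0.3769, -0.3756, 0.0153]), (0.64, [0.4649, 0.4886, 0.0156])]
scene bar_plain [(0.79, [0.4513, 0.3119, 0.0098]), (0.74, [0.2301, -0.4845, 0.0151])]
scene outline_barrel [(0.64, [0.6237, 0.0146, 0.0157])]
wrist bar_barrel []
wrist outline_barrel []
t 5.75 p [ 0.4762 -0.0788  0.0097] yaw -58.88 w 0.0247 F [ 1.  -0.2  0.3]
slide [ 0.      0.0002 -0.0008] dr [-0.08 -0.21 -0.08]
```

View pics/s2.png

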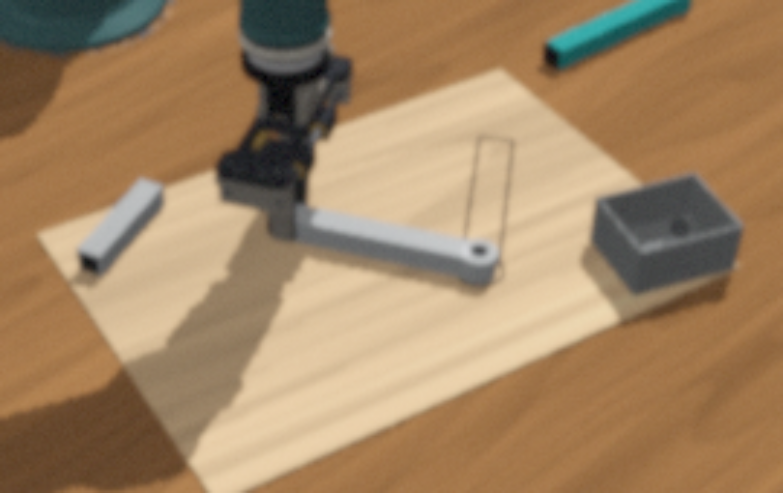

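View pics/w3.png

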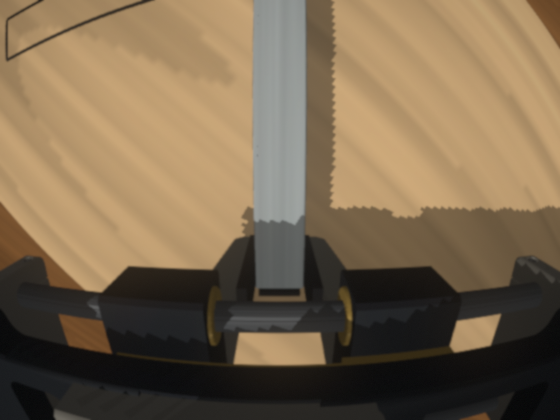

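```bash
cat >> h.py <<'E'
def spix(u,v,z,cam='scene'):
    ci=ctrl.camera_info(cam);K=ci['mtx'];W=np.array(ci['pose'])
    ray=W[:3,:3]@np.linalg.inv(K)@np.array([u,v,1.]);o=W[:3,3]
    return np.round(o+ray*(z-o[2])/ray[2],4)
E
python3 - <<'E'
from h import *
print(spix(180+479/2.9,140+250/2.9,.029), [spix(190+x/3.2,160+y/3.2,.004) for x,y in[(497,237),(470,232),(525,237),(497,253)]])
import cv2
im=lm('side','bar_barrel','bar_plain','outline_barrel')
cv2.imwrite('pics/d2.png',cv2.resize(im[160:300,130:360],None,fx=3.4,fy=3.4,interpolation=cv2.INTER_CUBIC))
E
```

```text
[0.6289 0.009  0.029 ] [array([0.6315, 0.0091, 0.004 ]), array([ 0.6131, -0.0028,  0.004 ]), array([0.6462, 0.0258, 0.004 ]), array([ 0.6446, -0.0044,  0.004 ])]
side bar_barrel [(0.95, [0.6246, 0.0089, 0.0214]), (0.81, [0.4638, 0.4907, 0.016]), (0.55, [0.3727, -0.3752, 0.0091])]
side bar_plain [(0.98, [0.2358, -0.4878, 0.0189]), (0.88, [0.469, -0.0792, 0.0154]), (0.78, [0.4497, 0.3096, 0.0112])]
side outline_barrel [(0.84, [0.6319, 0.0072, 0.0179])]
```

View pics/d2.png

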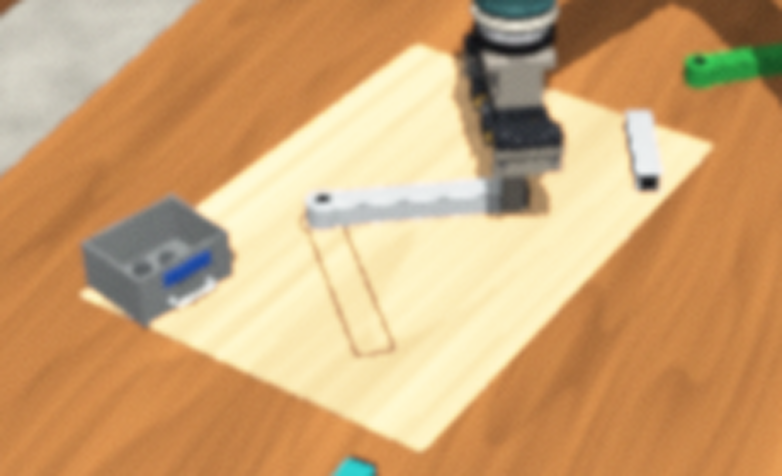

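Both views agree: the barrel is at about (0.627, 0.009) and the outline's round end at about (0.628, 0.011), so the pivot is within about 4 mm. I open, slide along the bar to about 45 mm short of the barrel, and regrip.

```bash
python3 -m jog '[{"grip":0.7,"slide":[0,0,0],"dr":[0,0,0]},{"grip":0.7,"slide":[0,0,0],"dr":[0,0,0]},{"grip":0.7,"slide":[0,0,-0.002],"dr":[0,0,0]},{"grip":0.7,"slide":[0,-0.03,-0.002],"dr":[0,0,0]},{"grip":0.7,"slide":[0,-0.065,-0.002],"dr":[0,0,0]},{"grip":0.7,"slide":[0,-0.1,-0.002],"dr":[0,0,0]},{"grip":0.7,"slide":[0,-0.13,-0.001],"dr":[0,0,0]},{"grip":0.7,"slide":[0,-0.13,-0.001],"dr":[0,0,0]}]'
python3 - <<'E'
from h import *
import cv2
im=lm('wrist','bar_barrel','outline_barrel','outline_plain');cv2.imwrite('pics/w4.png',im)
goal(.5885,-.013,.0105,-58.8)
E
```

```text
clock: 6.62
ee_pos: [0.5924, -0.0066, 0.0117]
tool_rot: [[0.521, -0.854, 0.009], [-0.854, -0.521, 0.002], [0.003, -0.008, -1.0]]
contact_force: [0.2, 0.6, 0.9]
gripper_width: 0.0642
wrist bar_barrel [(0.66, [0.6252, 0.0082, 0.0192]), (0.44, [0.5141, 0.1523, 0.018])]
wrist outline_barrel []
wrist outline_plain [(0.9, [0.515, 0.1533, 0.0213])]
t 6.82 p [ 0.5859 -0.0125  0.0104] yaw -58.88 w 0.0645 F [-0.1 -0.3 -0.4]
slide [ 0.0018 -0.002  -0.0001] dr [ 0.05 -0.18 -0.08]
```

View pics/w4.png

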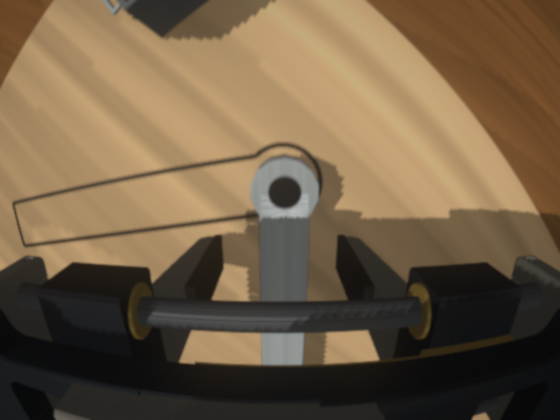

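The barrel, with its hole at (285,191), sits nearly concentric with the outline's round end, whose arc top is at (287,143). The arm was still settling when this was taken, so I take one still picture to measure.

```bash
python3 - <<'E'
from h import *
import cv2
im,_=ctrl.snapshot('wrist');cv2.imwrite('pics/w5.png',im)
goal(.5885,-.013,.0105,-58.8)
E
```

```text
t 6.87 p [ 0.5859 -0.0128  0.0105] yaw -58.91 w 0.0645 F [ 0.4  0.6 -0.4]
slide [ 0.0015 -0.0021  0.    ] dr [ 0.04 -0.19 -0.11]
```

View pics/w5.png

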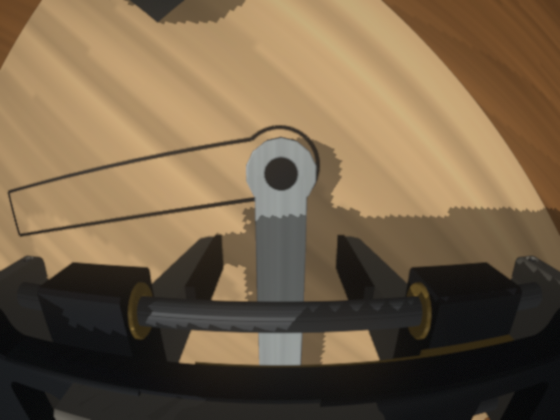

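```bash
python3 - <<'E'
from h import *
B=wpix(281,174,.029);c1=wpix(9,192,.004);c2=wpix(20,235,.004)
print('barrel',B,'corners',c1,c2,np.linalg.norm(c1-c2))
# round edges
top=wpix(281,126,.004);r=wpix(319,165,.004);n1=wpix(252,139,.004);n2=wpix(254,199,.004);u1=wpix(100,167,.004)
for p in (top,r,n1,n2,u1):print(np.round(p,4))
m=(c1+c2)/2
t=m-(n1+n2)/2  # axis
t/=np.linalg.norm(t);print('axis',np.degrees(np.arctan2(t[1],t[0])),'outline_plain',m-t*.016,'outline_barrel',m-t*.196)
E
```

```text
barrel [0.62564187 0.0104293  0.029     ] corners [0.51531718 0.17315853 0.004     ] [0.48984758 0.15258691 0.004     ] 0.032739770764133154
[0.6453 0.022  0.004 ]
[ 0.6379 -0.0067  0.004 ]
[0.6312 0.0318 0.004 ]
[0.6031 0.0141 0.004 ]
[0.5719 0.1055 0.004 ]
axis 129.31140305000315 outline_plain [0.51271894 0.15049329 0.004     ] outline_barrel [0.62675521 0.01122474 0.004     ]
```

Barrel to outline centre is now 1.4 mm. The second swing is -81.8° world (tool dr +81.8) about a point 46 mm ahead of the TCP (-y). I close the gripper first.

```bash
python3 -m jog '[{"grip":0.5,"slide":[0,0,0],"dr":[0,0,0]},{"grip":0.1,"slide":[0,0,0],"dr":[0,0,0]},{"grip":0.1,"slide":[0,0,0],"dr":[0,0,0]},{"grip":0.1,"slide":[0,0,0],"dr":[0,0,0]},{"grip":0.1,"slide":[0,0,0],"dr":[0,0,0]},{"grip":0.1,"slide":[0,0,0],"dr":[0,0,0]},{"grip":0.1,"slide":[0,0,0],"dr":[0,0,0]}]' 50
python3 - <<'E'
from h import *
goal(.5885,-.013,.0105,-58.8)
for th in [5,11,17,23,29,35,41,46]:
    a=np.radians(th);print(th,round(-.046*np.sin(a),4),round(-.046+.046*np.cos(a),4))
E
```

```text
clock: 7.45
ee_pos: [0.5859, -0.0129, 0.0106]
tool_rot: [[0.516, -0.856, 0.001], [-0.856, -0.516, -0.003], [0.004, 0.001, -1.0]]
contact_force: [0.3, -0.1, 1.3]
gripper_width: 0.0246
t 7.45 p [ 0.5859 -0.0129  0.0106] yaw -58.92 w 0.0246 F [ 0.3 -0.1  1.3]
slide [ 0.0014 -0.0022  0.0001] dr [ 0.04 -0.2  -0.12]
5 -0.004 -0.0002
11 -0.0088 -0.0008
17 -0.0134 -0.002
23 -0.018 -0.0037
29 -0.0223 -0.0058
35 -0.0264 -0.0083
41 -0.0302 -0.0113
46 -0.0331 -0.014
```

```bash
python3 -m jog '[{"grip":0.1,"slide":[-0.004,0,0],"dr":[0,0,5]},{"grip":0.1,"slide":[-0.009,-0.001,0],"dr":[0,0,11]},{"grip":0.1,"slide":[-0.0135,-0.002,0],"dr":[0,0,17]},{"grip":0.1,"slide":[-0.018,-0.0035,0],"dr":[0,0,23]},{"grip":0.1,"slide":[-0.022,-0.006,0],"dr":[0,0,29]},{"grip":0.1,"slide":[-0.0265,-0.0085,0],"dr":[0,0,35]},{"grip":0.1,"slide":[-0.03,-0.0115,0],"dr":[0,0,41]},{"grip":0.1,"slide":[-0.03,-0.0115,0],"dr":[0,0,41]}]'
python3 - <<'E'
from h import *
import cv2
im=lm('scene','bar_barrel','bar_plain','outline_barrel');cv2.imwrite('pics/s3.png',cv2.resize(im[140:310,180:450],None,fx=2.9,fy=2.9))
L=.046;C=np.array([.626,.011]);f=np.radians(129.3)
t=C+L*np.array([np.cos(f),np.sin(f)])
goal(t[0],t[1],.0106,-58.9-81.8)
s=ctrl.read_state();T=np.array(s['tool_rot']);print('barrel est',s['ee_pos']-T[:,1]*L)
E
```

```text
clock: 8.12
ee_pos: [0.5803, 0.02, 0.0106]
tool_rot: [[-0.174, -0.985, 0.002], [-0.985, 0.174, -0.003], [0.003, -0.002, -1.0]]
contact_force: [-0.7, 1.4, 2.2]
gripper_width: 0.0247
scene bar_barrel [(0.94, [0.3732, -0.3738, 0.013]), (0.75, [0.6244, 0.0074, 0.0136]), (0.68, [0.464, 0.4888, 0.0155])]
scene bar_plain [(0.7, [0.4514, 0.3108, 0.0123]), (0.59, [0.2286, -0.4863, 0.0128])]
scene outline_barrel [(0.64, [0.624, 0.0114, 0.0155])]
t 8.32 p [0.5804 0.0197 0.0106] yaw -99.77 w 0.0246 F [-0.4  4.2  2. ]
slide [-0.0293 -0.0117 -0.0001] dr [-0.13 -0.06 40.93]
barrel est [0.62569286 0.01190211 0.01063772]
```

View pics/s3.png

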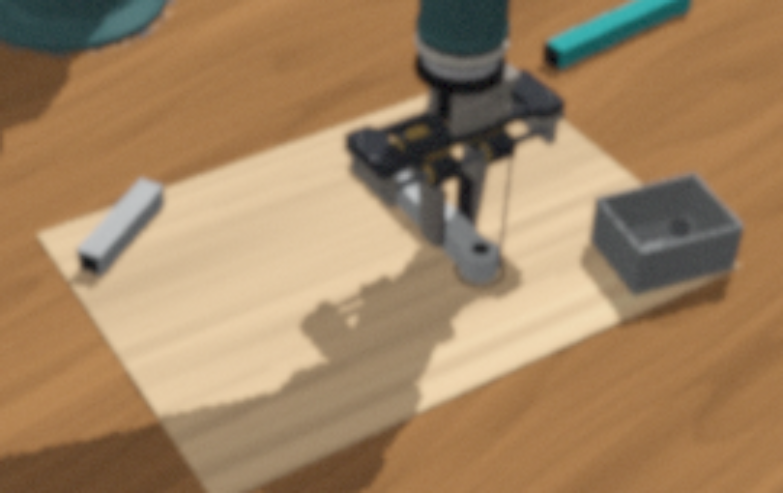

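Halfway round, the barrel at crop (480,260) has stayed on the round end and the drawer and offcut have not moved. I do the second half.

```bash
python3 -m jog '[{"grip":0.1,"slide":[-0.004,0,0],"dr":[0,0,5]},{"grip":0.1,"slide":[-0.009,-0.001,0],"dr":[0,0,11]},{"grip":0.1,"slide":[-0.0135,-0.002,0],"dr":[0,0,17]},{"grip":0.1,"slide":[-0.018,-0.0035,0],"dr":[0,0,23]},{"grip":0.1,"slide":[-0.022,-0.006,0],"dr":[0,0,29]},{"grip":0.1,"slide":[-0.026,-0.0085,0],"dr":[0,0,35]},{"grip":0.1,"slide":[-0.0295,-0.0117,0],"dr":[0,0,40.9]},{"grip":0.1,"slide":[-0.0295,-0.0117,0],"dr":[0,0,40.9]}]'
python3 - <<'E'
from h import *
import cv2
im=lm('scene','bar_barrel','bar_plain');cv2.imwrite('pics/s4.png',cv2.resize(im[140:310,180:450],None,fx=2.9,fy=2.9))
im=lm('side','bar_barrel','bar_plain');cv2.imwrite('pics/d4.png',cv2.resize(im[160:300,130:360],None,fx=3.4,fy=3.4,interpolation=cv2.INTER_CUBIC))
im,_=ctrl.snapshot('wrist');cv2.imwrite('pics/w6.png',im)
goal(.597,.0466,.0106,-140.7)
s=ctrl.read_state();T=np.array(s['tool_rot']);print('barrel est',s['ee_pos']-T[:,1]*.046,'plain est',s['ee_pos']+T[:,1]*.134)
E
```

```text
clock: 8.98
ee_pos: [0.5974, 0.0467, 0.0106]
tool_rot: [[-0.774, -0.633, 0.002], [-0.633, 0.774, -0.002], [-0.0, -0.003, -1.0]]
contact_force: [1.3, 0.8, 1.6]
gripper_width: 0.0247
scene bar_barrel [(0.71, [0.4629, 0.4919, 0.0168]), (0.66, [0.6262, 0.0066, 0.0179])]
scene bar_plain [(0.83, [0.4468, 0.3116, 0.0122]), (0.8, [0.231, -0.4853, 0.0113]), (0.6, [0.5165, 0.1505, 0.0135])]
side bar_barrel [(0.96, [0.373, -0.3729, 0.0124]), (0.93, [0.6258, 0.0099, 0.0189]), (0.77, [0.466, 0.4927, 0.0138])]
side bar_plain [(0.94, [0.4486, 0.3098, 0.0108]), (0.77, [0.5128, 0.1488, 0.0137]), (0.59, [0.2355, -0.4839, 0.0167])]
t 9.33 p [0.5973 0.0467 0.0106] yaw -140.62 w 0.0249 F [ 1.7  1.1 -0.4]
slide [ 0.0002  0.0001 -0.    ] dr [-0.15  0.04  0.08]
barrel est [0.62643863 0.01110167 0.01071951] plain est [0.51222852 0.15022684 0.01023256]
```

View pics/s4.png

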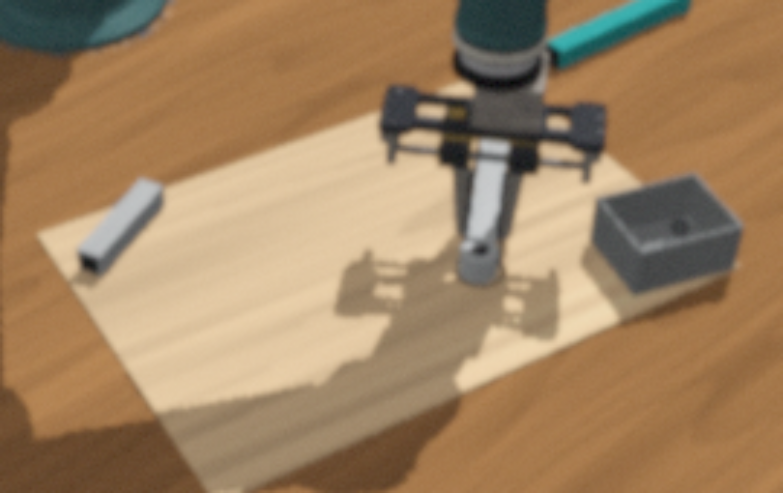

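View pics/d4.png

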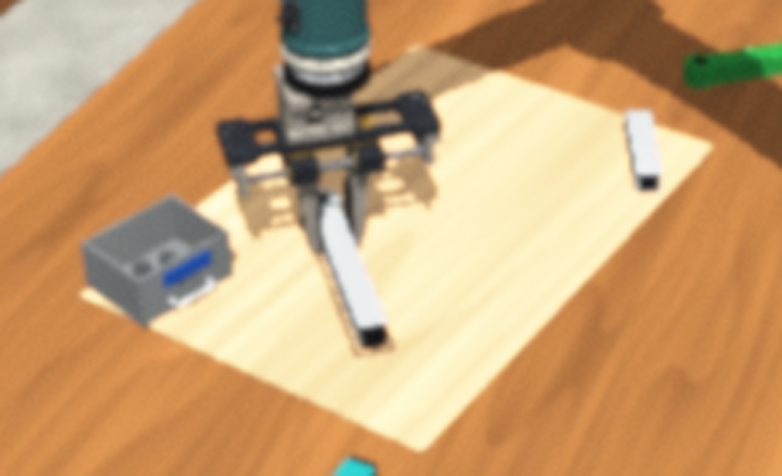

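View pics/w6.png

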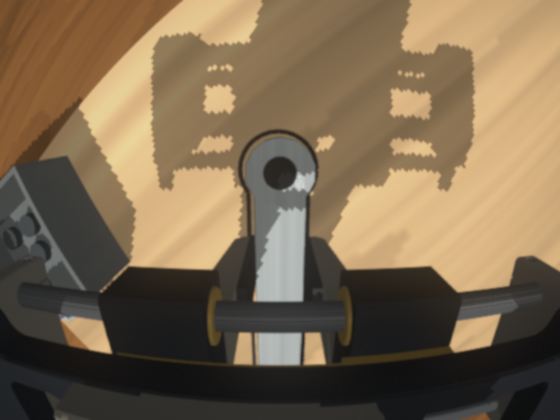

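The bar lies inside its outline: the round end is concentric at wrist (280,170), and the plug end is framed by the outline in the side view at (372,335). I release with a modest opening and lift straight up.

```bash
python3 -m jog '[{"grip":0.5,"slide":[0,0,0],"dr":[0,0,0]},{"grip":0.5,"slide":[0,0,0],"dr":[0,0,0]},{"grip":0.5,"slide":[0,0,0],"dr":[0,0,0]},{"grip":0.5,"slide":[0,0,-0.02],"dr":[0,0,0]},{"grip":0.5,"slide":[0,0,-0.05],"dr":[0,0,0]},{"grip":0.5,"slide":[0,0,-0.09],"dr":[0,0,0]},{"grip":0.5,"slide":[0,0,-0.13],"dr":[0,0,0]},{"grip":0.5,"slide":[0,0,-0.16],"dr":[0,0,0]}]'
python3 - <<'E'
from h import *
import cv2
im=lm('scene','bar_barrel','bar_plain','outline_barrel','offcut_center','drawer_center');cv2.imwrite('pics/s5.png',cv2.resize(im[140:310,180:450],None,fx=2.9,fy=2.9))
im=lm('side','bar_barrel','bar_plain','offcut_center','drawer_center');cv2.imwrite('pics/d5.png',cv2.resize(im[160:300,130:360],None,fx=3.4,fy=3.4,interpolation=cv2.INTER_CUBIC))
im,_=ctrl.snapshot('wrist');cv2.imwrite('pics/w7.png',im)
goal(.597,.0466,.17,-140.7)
E
```

```text
clock: 10.0
ee_pos: [0.5973, 0.0468, 0.1737]
tool_rot: [[-0.773, -0.635, 0.004], [-0.635, 0.773, -0.002], [-0.002, -0.004, -1.0]]
contact_force: [1.5, 0.1, 0.2]
gripper_width: 0.0456
scene bar_barrel [(0.9, [0.4641, 0.4887, 0.0109]), (0.87, [0.372, -0.3729, 0.0147]), (0.79, [0.6247, 0.0104, 0.0146])]
scene bar_plain [(0.83, [0.5144, 0.1481, 0.0156]), (0.73, [0.2295, -0.4857, 0.0111]), (0.68, [0.4487, 0.3132, 0.0128])]
scene outline_barrel [(0.72, [0.6254, 0.0121, 0.0145]), (0.18, [0.6267, 0.0075, 0.0116])]
scene offcut_center [(0.79, [0.382, -0.1973, 0.0145])]
scene drawer_center [(0.89, [0.7157, 0.1516, 0.0281])]
side bar_barrel [(0.84, [0.4632, 0.4921, 0.0149]), (0.75, [0.3713, -0.3749, 0.0102]), (0.58, [0.6255, 0.0109, 0.0171])]
side bar_plain [(0.81, [0.4494, 0.3083, 0.0088]), (0.75, [0.5151, 0.1475, 0.0162]), (0.58, [0.236, -0.4861, 0.016]), (0.44, [0.3804, -0.2005, 0.0164])]
side offcut_center [(0.51, [0.3786, -0.2006, 0.0137])]
side drawer_center [(0.61, [0.7168, 0.1488, 0.0292])]
t 10.6 p [0.5964 0.0469 0.1696] yaw -140.61 w 0.0459 F [-0.3  0.7 -0.9]
slide [-0.0003 -0.0006 -0.0004] dr [-0.1  -0.04  0.09]
```

View pics/w7.png

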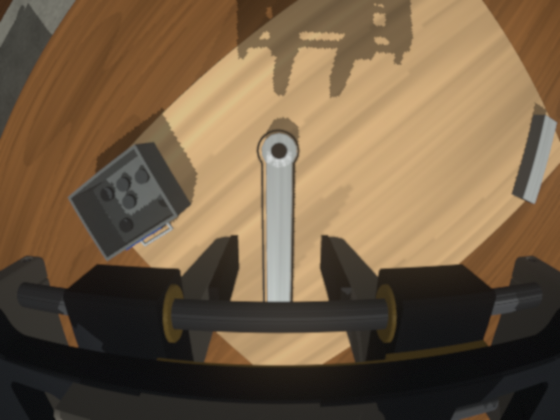

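View pics/d5.png

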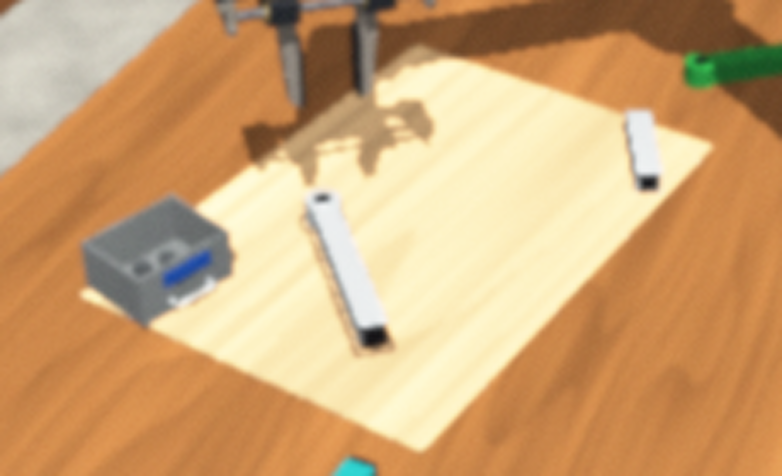

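The bar is released and lies flat in its outline, with the barrel at wrist (279,151) and the plug end at side crop (372,335). The gripper is clear above it and the bystanders have not moved, so I hand in.

```bash
python3 -c "
from rig import ctrl
print(ctrl.sign_off())"
```

```text
the job is handed in; nothing more can be done
None
```

The lock bar now lies flat in its outline, released, and I handed the job in at about 10.6 s. Signing off gave no verdict.

**What I did:** I gripped the bar next to its plain end and turned the tool in place by about 91.5°, which put the barrel on the round end of the outline. Then I regripped 46 mm short of the barrel and swung the plain end about 82° round it. I released and lifted the gripper about 160 mm clear.

**Last checks:**

| Point | Network estimate, x, y (m) | Target or start, x, y (m) | Difference |
|---|---|---|---|
| Barrel | (0.625, 0.011) | (0.626, 0.012) | about 2 mm |
| Plain end | (0.515, 0.148) | (0.513, 0.150) | about 3 mm |
| Offcut | (0.380, -0.199) | (0.382, -0.200) | within detector error |
| Drawer | (0.716, 0.150) | (0.717, 0.152) | within detector error |

- **First swing:** on regripping, the barrel measured about 1.4 mm from the outline's centre. The plain end had shifted only a few millimetres. Neither was tracked continuously during the swing.
- **Disagreements:** some wrist pictures taken while the arm was still settling were up to 9 mm off, so I did not use them; I repeated the one the second swing depended on. The networks also reported the green and turquoise bars as matches, and I ignored those. No check failed.

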